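# Turn the jar carousel and hold the wide jar at the front

## Task

Take the carousel by the handle on top of its stem and turn it until the wide glass jar stands at the front, squarely in line with the tongue that sticks out of the foot towards you. Do not touch the jars or disturb the things standing around, and keep every jar upright in its cup. Hold the turntable still like that for a good three seconds and finish still gripping the handle: do not let go at the end.

Things in the scene. Friction and masses are not known exactly. Their poses are not given: they have to be found in the camera images.
- foot: Fixed round dark wooden foot, 196 mm across, 20 mm high. Origin on its underside at the turning axis, z up. Its own -x is its front: there a tongue 30 mm wide, 10 mm high sticks out, ending 151 mm from the axis (33 mm beyond the turntable's rim), with a small brass stud near its tip. The tongue points to the robot's side, up to 0.4 rad either way from world -x.
- turntable (a joint): Turntable angle, rad, 0 at the start, grows counter-clockwise from above; no stops within a full turn. Light friction (0.05 N m), no spring; stays where left. Wooden disc 236 mm across, top 34 mm above the worktop, four brass cups (70 or 60 mm inside by turns, 22 mm high, centres 78 mm from the axis, 90 degrees apart) each holding a jar or tin, and a 14 mm stem carrying the handle.
- handle: Dark wooden bar at the top of the stem, fixed to the turntable and turning with it: 62 mm long along its x, 18 mm wide along its y (grip it across this), 30 mm high, edges rounded. Origin at its centre, on the turning axis, 172 mm above the worktop, above the jars (tops at 132 mm). Its x axis line runs over the two larger cups. Its x axis may point to the jar or away from it.
- wide_jar_mid (a point): The wide glass jar with the broad pale screw lid, 64 mm across and 97 mm high, the widest vessel on the carousel, loose in one of the two larger cups (either one; the tin is opposite). Its point is the centre, half-way up; z is its upright axis.
- spice_jar_a_mid (a point): Slim square-sided glass spice jar, 47 mm wide, 98 mm high, loose in its cup. Its point is the centre, half-way up; z is its upright axis.
- spice_jar_b_mid (a point): Another slim spice jar like it, 47 mm wide, 98 mm high, loose in its cup. Its point is the centre, half-way up; z is its upright axis.
- tea_tin_mid (a point): Opaque round tea tin, 60 mm across, 98 mm high, loose in its cup. Its point is the centre, half-way up; z is its upright axis.
- jigger: Bystander: double-cone jigger, 43 mm across, 84 mm high, standing beside the carousel. Origin at its underside.
- lime_1: Bystander: lime, 60 mm long, lying beside the carousel.
- lemon_1: Bystander: lemon, 71 mm long, lying beside the carousel.
- stopper_2: Bystander: bottle stopper, 33 mm across, 55 mm high, standing beside the carousel. Origin at its underside.
Not all that is in view belongs to the job. What is shaped like the part that bears wide_jar_mid but orange is not meant. Leave any purple look-alike of the part that bears spice_jar_a_mid alone.

How it is judged:
By the outcome, as a careful person would: the job done as asked, in the order asked, and still so for the second after the job is handed in, while the arm keeps its last pose, push and grip.
It also fails if it takes over 45 s, if anything falls off the work surface, if the arm or the gripper's body presses on something with over 40 N, if the wrist force passes 120 N, or if a joint passes its speed limit or range.

## Robot

A 6-joint arm with a two-finger parallel gripper is mounted at the origin on a cart in front of the work surface, level with it; the furniture and walls round the work are solid. World frame = base frame: x ahead of the robot, y to its left, z up, the work surface at z = 0. Lengths are in m, angles in rad, forces in N, time in s.
With the tool pointing down it reaches from about 0.3 to 0.825 m from the base axis. Payload 5.4 kg.
Tool frame: the origin (TCP) lies at the very end of the fingers, on their centre line; the grasp point (between the pads) lies 19 mm behind it; z points along the fingers, x is the direction in which the jaws open and shut, and the axes are right-handed (so a half turn about z gives the same grasp; the last joint's range is limited). The gripper opens to 92 mm and grips with 3 to 60 N. Pads are 20 mm wide; open, the fingers measure 128 mm over their backs; the gripper's body (75 mm by 189 mm) begins 69 mm behind the grasp point.
Start: joints at [-1.48, 0.158, 1.597, -0, 1.386, -0.21], TCP at [0.17, -0.549, 0.215] pointing down, gripper open.
Joint ranges: [-2.91, 2.91], [-0.94, 2.29], [0.18, 2.7], [-1.29, 4.43], [0.17, 2.64], [-3, 3]. Speed limits (rad/s): [2.57, 2.57, 3.14, 3.14, 3.14, 3.14].

## Interface

Orientations are given as a rotation vector (axis times angle).
In Python, from workcell import bot gives the robot as it stands. Calls block until the motion is done:
- bot.goto(position, orientation): joint-space move of the TCP to a pose.
- bot.line_to(position, rot=None, max_speed=0.15): straight line of the TCP; rot=None keeps the orientation; max_speed is the mean speed in m/s.
- bot.set_joints(angles): joint-space move.
- bot.set_gripper(opening, newtons=None): opening from 0.0 (shut) to 1.0 (fully open); newtons is the grip in N (None keeps the last); returns when the fingers have stopped.
- bot.hold(seconds).
- bot.inverse_kinematics(position, orientation): joint angles nearest the present ones, or None.
- bot.read_camera(name): name is "side" or "top" or "wrist"; returns a dict with "pixels" (400x640x3 uint8, blue, green, red), "fx", "fy", "cx", "cy" (pixels), "R" (3x3) and "t" (3): a world point X has camera coordinates R X + t. Camera axes: x right, y down, z forward; pixel columns grow to the right and rows downward; lengths in m; the calibration is good to about 2 mm. The wrist camera is an equidistant fisheye: a pixel r from the principal point sees the ray r / f radians off the axis. A picture is of the moment at which its call begins. There is no depth.
A pose or a line that the arm cannot do raises bot.MotionError and nothing moves.
- bot.job_done(): hands the job in, once; it reports no verdict.
Readings, each from a call of its own:
- bot.current_clock(): time.
- bot.current_joints(): joint angles.
- bot.current_joint_vel(): joint speeds.
- bot.current_effort(): joint torques, N m.
- bot.current_ee_pos(): TCP position.
- bot.current_tool_rot(): TCP orientation.
- bot.current_contact_force(): force on the tool from outside, world axes, zero at the start.
- bot.current_ft_torque(): the same for the moment, N m.
- bot.current_opening(): opening from 0.0 (shut) to 1.0 (fully open).
Only numpy, scipy, OpenCV 4.12 (cv2) and the standard library are available. Lean on these libraries where they do the work, as an engineer would, in place of code of your own. Each camera call takes 0.05 s, during which the arm holds its last target.

## Working session

There is one attempt and no reset: what is moved stays moved. The work goes in short steps, each a Python script; the robot and the scene stay as the last script left them, time stands still between calls to the robot, and variables do not carry over. Pictures are saved under pics/ and viewed, and the job is handed in when it is done.

```bash
mkdir -p pics; ls; python3 - <<'E'
from workcell import bot
import cv2,numpy as np
for n in("side","top","wrist"):
    c=bot.read_camera(n); cv2.imwrite(f"pics/{n}0.png",c["pixels"]); np.savez(f"{n}0.npz",**c)
    print(n,c["fx"],c["cx"],c["cy"],np.round(-np.array(c["R"]).T@c["t"],3))
print(bot.current_clock(),bot.current_tool_rot())
E
```

```text
pics
side 489.6545459465918 323.6379255041561 190.92977703733433 [ 0.185 -0.615  1.277]
top 410.3672466489631 321.6858065734044 195.87246025403496 [0.279 0.058 1.253]
wrist 309.70691628693146 324.44092969563127 199.60572016403012 [ 0.251 -0.526  0.384]
0.15 [-2.52837678e+00  1.86287080e+00  1.52229668e-03]
```

View pics/side0.png

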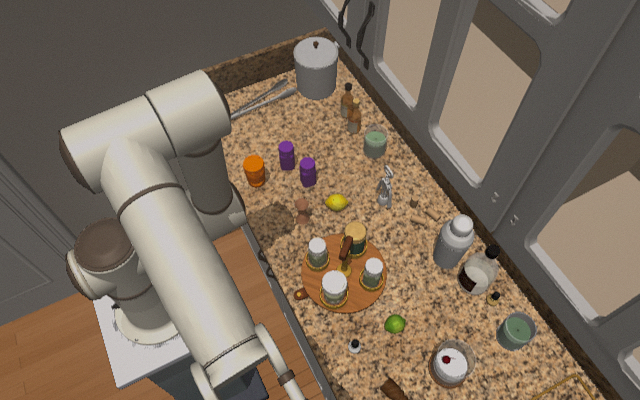

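View pics/top0.png

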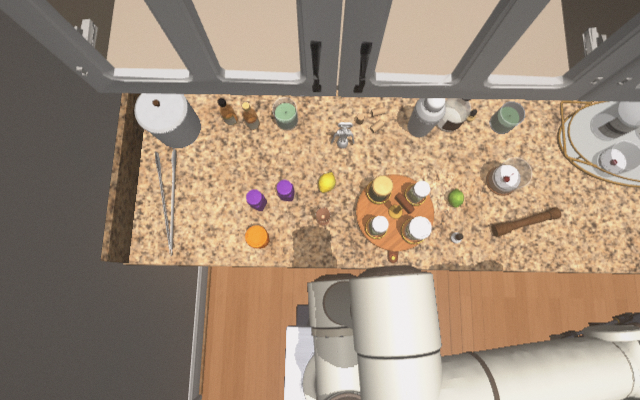

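View pics/wrist0.png

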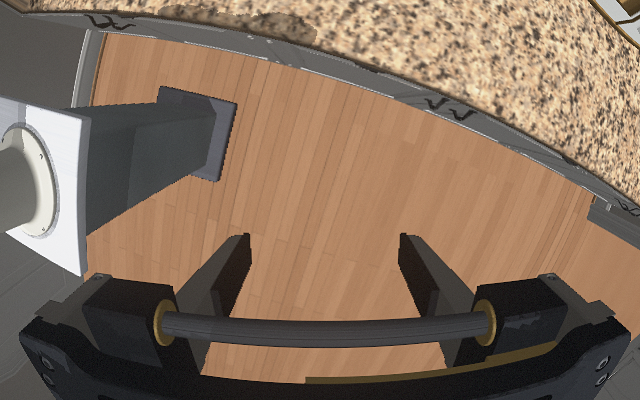

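The side view shows the carousel around (343,272). In the top view it is at (396,212), with its tongue near (393,256). I'll enlarge both.

```bash
python3 - <<'E'
import cv2,numpy as np
t=cv2.imread("pics/top0.png")[165:270,340:470]; s=cv2.imread("pics/side0.png")[215:320,285:400]
cv2.imwrite("pics/topc.png",cv2.resize(t,None,fx=5,fy=5,interpolation=cv2.INTER_CUBIC))
cv2.imwrite("pics/sidec.png",cv2.resize(s,None,fx=5,fy=5,interpolation=cv2.INTER_CUBIC))
E
```

```text
(no output)
```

View pics/topc.png

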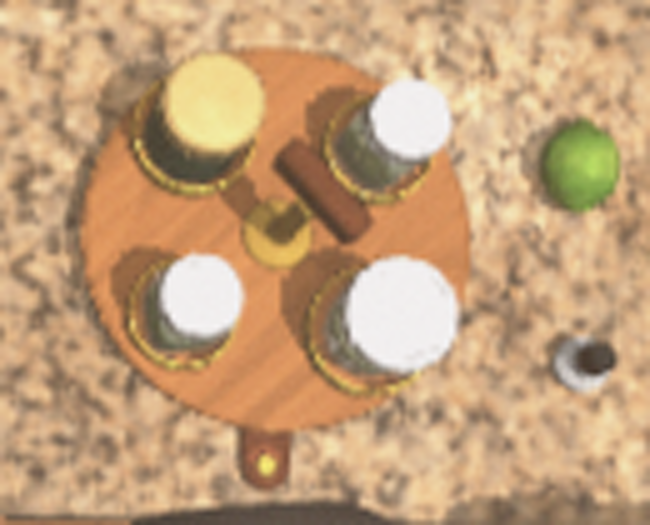

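View pics/sidec.png

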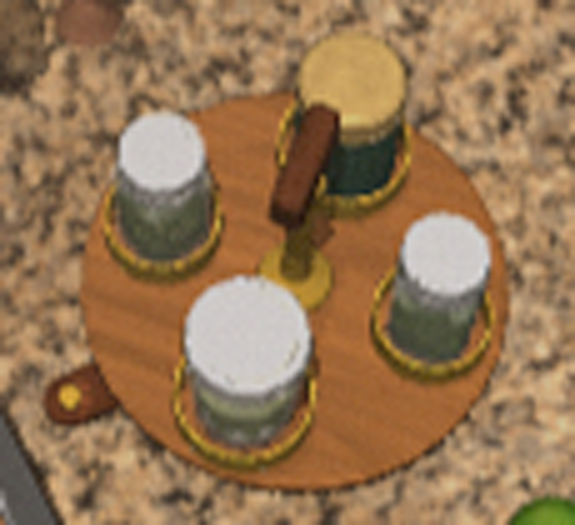

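The candidates for the wide jar are:
- The pale broad lid at top (420,228), which appears at topc (403,315).
- The two slim jars at topc (201,295) and (411,118), which have much smaller lids.
- The tin at topc (214,103), which has a gold lid and is opaque.
- The orange look-alike at top (257,237), which is off the carousel.

The first is the one meant: it has the widest white lid, is made of glass, and stands opposite the tin. Both crops confirm this. Next I'll measure.

```bash
cat > h.py <<'E'
import cv2,numpy as np
def plane(c,uv,z):
    R=np.array(c["R"]);t=np.array(c["t"]);uv=np.atleast_2d(uv).astype(float)
    d=np.c_[(uv[:,0]-c["cx"])/c["fx"],(uv[:,1]-c["cy"])/c["fy"],np.ones(len(uv))]@R
    o=-R.T@t
    return (o+d*((z-o[2])/d[:,2])[:,None])[:,:2]
def proj(c,X):
    p=np.atleast_2d(X)@np.array(c["R"]).T+np.array(c["t"]); return np.c_[p[:,0]/p[:,2]*c["fx"]+c["cx"],p[:,1]/p[:,2]*c["fy"]+c["cy"]]
def big(m):
    n,l,s,_=cv2.connectedComponentsWithStats(m.astype(np.uint8)); return [(l==i) for i in np.argsort(-s[1:,4])+1 if s[i,4]>8]
E
python3 - <<'E'
from h import *
for n,(x0,x1,y0,y1) in {"top":(340,450,165,270),"side":(285,400,215,320)}.items():
    c=dict(np.load(n+"0.npz")); im=c["pixels"]; hsv=cv2.cvtColor(im,cv2.COLOR_BGR2HSV).astype(int)
    roi=np.zeros(im.shape[:2],bool); roi[y0:y1,x0:x1]=1
    H,S,V=hsv[...,0],hsv[...,1],hsv[...,2]
    print(n)
    w=(S<45)&(V>200)&roi
    for m in big(w)[:4]:
        p=np.argwhere(m)[:,::-1]; print(" white",len(p),p.mean(0).round(1),plane(c,p.mean(0),.132).round(4))
    o=(H<16)&(S>135)&(V>130)&roi
    m=cv2.morphologyEx(big(o)[0].astype(np.uint8),cv2.MORPH_OPEN,np.ones((3,3)))
    k=cv2.findContours(m,cv2.RETR_EXTERNAL,cv2.CHAIN_APPROX_NONE)[0]; k=max(k,key=cv2.contourArea)
    h=plane(c,k[:,0],.034).astype(np.float32)
    q=h
    for _ in range(15):
        A=np.c_[2*q,np.ones(len(q))];s=np.linalg.lstsq(A,(q**2).sum(1),rcond=None)[0];r=np.sqrt(s[2]+s[:2]@s[:2])
        e=np.abs(np.hypot(*(h-s[:2]).T)-r); q=h[e<max(.003,np.median(e))]
    print(" disc",s[:2].round(4),r.round(4),len(q),len(h))
    # dark brown
    d=((H<12)|(H>170))&(S>110)&(V<125)&roi
    for m in big(d)[:5]:
        p=np.argwhere(m)[:,::-1]; 
        for z in(.187,.01):
            P=plane(c,p,z).astype(np.float32); print(" brown",len(p),p.mean(0).round(1),z,P.mean(0).round(4),[np.round(v,4) for v in cv2.minAreaRect(P)])
    y=(H>18)&(H<32)&(S>130)&roi
    for m in big(y):
        p=np.argwhere(m)[:,::-1]; print(" yel",len(p),p.mean(0).round(1),plane(c,p.mean(0),.012).round(4))
E
```

```text
top
 white 392 [420.  227.3] [[ 0.4302 -0.211 ]]
 white 205 [379.8 223.6] [[ 0.4385 -0.1007]]
 white 200 [421.9 188. ] [[ 0.5411 -0.2196]]
 disc [ 0.4457 -0.144 ] 0.0746 120 240
 yel 79 [394.8 212.8] [[ 0.4897 -0.164 ]]
 yel 32 [374.7 200.8] [[ 0.5259 -0.1026]]
 yel 19 [370.5 235.2] [[ 0.4196 -0.089 ]]
 yel 11 [392.9 257.6] [[ 0.3535 -0.1556]]
 yel 10 [409.  241.7] [[ 0.402  -0.2051]]
side
 white 392 [333.9 281.4] [[ 0.43   -0.2095]]
 white 189 [373.7 265.4] [[ 0.5401 -0.2182]]
 white 170 [316.6 244.8] [[ 0.4382 -0.0995]]
 disc [ 0.5212 -0.2056] 0.0717 108 216
 brown 140 [345.7 247.6] 0.187 [ 0.4864 -0.1642] [array([ 0.4851, -0.1649]), array([0.0669, 0.019 ]), np.float64(39.7438)]
 brown 140 [345.7 247.6] 0.01 [ 0.5354 -0.0909] [array([ 0.5339, -0.0918]), array([0.0777, 0.022 ]), np.float64(39.7438)]
 brown 84 [300.8 294. ] 0.187 [ 0.335  -0.2207] [array([ 0.3337, -0.22  ]), array([0.0241, 0.0318]), np.float64(85.2065)]
 brown 84 [300.8 294. ] 0.01 [ 0.3594 -0.1567] [array([ 0.3578, -0.1559]), array([0.028, 0.037]), np.float64(85.2065)]
 brown 15 [306.4 218.8] 0.187 [ 0.4369 -0.0464] [array([ 0.4375, -0.0457]), array([0.0147, 0.0077]), np.float64(62.3943)]
 brown 15 [306.4 218.8] 0.01 [0.4778 0.046 ] [array([0.4785, 0.0467]), array([0.0171, 0.0089]), np.float64(62.3939)]
 yel 313 [355.6 236.8] [[ 0.5771 -0.0749]]
 yel 135 [344.5 268.4] [[ 0.5002 -0.1467]]
 yel 89 [371.3 285.4] [[ 0.5408 -0.2248]]
 yel 89 [331.1 302.5] [[ 0.4204 -0.2165]]
 yel 78 [318.5 265.6] [[ 0.4398 -0.1054]]
 yel 16 [298.5 294. ] [[ 0.3535 -0.1545]]
 yel 14 [361.3 272.4] [[ 0.5358 -0.1789]]
 yel 10 [346.6 292.3] [[ 0.4713 -0.2107]]
```

```bash
cat > m.py <<'E'
from h import *
def measure(n,c,x0=None):
    im=c["pixels"]; hsv=cv2.cvtColor(im,cv2.COLOR_BGR2HSV).astype(int)
    x0,x1,y0,y1={"top":(345,450,165,251),"side":(300,392,225,318)}[n]
    roi=np.zeros(im.shape[:2],bool); roi[y0:y1,x0:x1]=1
    H,S,V=hsv[...,0],hsv[...,1],hsv[...,2]
    o=(H<14)&(S>150)&(V>150)&roi
    m=cv2.morphologyEx(o.astype(np.uint8),cv2.MORPH_OPEN,np.ones((3,3))); m=big(m)[0]
    h=plane(c,cv2.convexHull(np.argwhere(m)[:,::-1].astype(np.int32))[:,0],.034)
    q=h
    for _ in range(10):
        s=np.linalg.lstsq(np.c_[2*q,np.ones(len(q))],(q**2).sum(1),rcond=None)[0];r=np.sqrt(s[2]+s[:2]@s[:2])
        e=np.abs(np.hypot(*(h-s[:2]).T)-r); q=h[e<.003]
    print(n,"disc",s[:2].round(4),r.round(4),len(q),len(h))
    d=((H<14)|(H>170))&(S>90)&(V<135)&roi
    for b in big(d)[:2]:
        p=np.argwhere(b)[:,::-1];P=plane(c,p,.187)
        w,v=np.linalg.eigh(np.cov(P.T)); print("  brown",len(p),p.mean(0).round(1),P.mean(0).round(4),"ang",np.degrees(np.arctan2(v[1,1],v[0,1])).round(1),np.sqrt(12*w).round(3))
E
python3 - <<'E'
from m import *
for n in("top","side"): measure(n,dict(np.load(n+"0.npz")))
c=dict(np.load("top0.npz")); print(cv2.cvtColor(c["pixels"],cv2.COLOR_BGR2HSV)[205,400:410].tolist())
E
```

```text
Traceback (most recent call last):
  File "m.py", line 8, in measure
    m=cv2.morphologyEx(o.astype(np.uint8),cv2.MORPH_OPEN,np.ones((3,3))); m=big(m)[0]
                                                                            ~~~~~~^^^
IndexError: list index out of range
```

```bash
sed -i 's/(H<14)&(S>150)&(V>150)/(H<17)\&(S>125)\&(V>140)/; s/(V<135)/(V<138)/' m.py; python3 - <<'E'
from m import *
c=dict(np.load("top0.npz")); h=cv2.cvtColor(c["pixels"],cv2.COLOR_BGR2HSV)
print(h[205,398:412].tolist(),h[240,390:398].tolist(),h[195,392:396].tolist())
for n in("top","side"): measure(n,dict(np.load(n+"0.npz")))
E
```

```text
[[14, 142, 163], [18, 144, 150], [18, 135, 140], [16, 119, 94], [13, 104, 83], [13, 115, 95], [11, 129, 119], [10, 134, 137], [11, 140, 146], [10, 142, 145], [11, 138, 144], [10, 136, 142], [10, 137, 138], [12, 126, 123]] [[13, 144, 218], [13, 144, 219], [13, 144, 220], [13, 142, 222], [13, 142, 223], [13, 145, 224], [13, 146, 219], [13, 143, 210]] [[13, 146, 208], [13, 145, 213], [13, 148, 210], [13, 141, 170]]
top disc [ 0.4888 -0.1586] 0.1159 23 23
  brown 86 [402.1 203.6] [ 0.485  -0.1523] ang -141.7 [0.012 0.063]
  brown 15 [406.2 217.9] [ 0.4469 -0.1622] ang 128.4 [0.009 0.018]
side disc [ 0.5814 -0.1613] 0.0258 3 17
  brown 184 [345.2 247.9] [ 0.4849 -0.1645] ang -139.0 [0.019 0.068]
  brown 74 [303.3 293.5] [ 0.3407 -0.2224] ang 68.1 [0.018 0.028]
```

```bash
cat >> h.py <<'E'
from scipy.spatial.transform import Rotation as Ro
def down(deg):
    a=np.radians(deg);x=np.array([np.cos(a),np.sin(a),0]);z=np.array([0,0,-1.]);return Ro.from_matrix(np.c_[x,np.cross(z,x),z]).as_rotvec()
AX=np.array([.489,-.160])
E
python3 - <<'E'
from workcell import bot
from h import *
for p in(-50.5,129.5):
  for d in(0,-42): print(p,d,np.round(bot.inverse_kinematics([*AX,.154],down(p+d)),3))
E
```

```text
-50.5 0 [-0.551  0.057  1.831 -0.     1.254  0.33 ]
-50.5 -42 [-0.551  0.057  1.831  0.     1.254  1.063]
129.5 0 [-0.551  0.057  1.831  0.     1.254 -2.812]
129.5 -42 [-0.551  0.057  1.831 -0.     1.254 -2.079]
```

```bash
python3 - <<'E'
from workcell import bot
from h import *
bot.line_to([.17,-.549,.33],max_speed=.2)
bot.goto([*AX,.27],down(-50.5))
print(bot.current_clock(),bot.current_ee_pos())
c=bot.read_camera("wrist"); cv2.imwrite("pics/w1.png",c["pixels"]); np.savez("w1.npz",**c)
E
```

```text
2.7167 [ 0.48889013 -0.16090142  0.27010337]
```

View pics/w1.png

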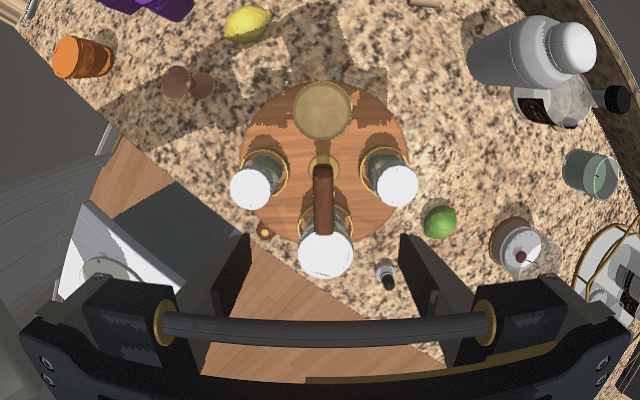

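The wrist view shows the handle upright in the image, from (323,168) to (324,233). It lies midway between the fingers, over the wide jar's lid at (325,254). The stud is at (265,233). I'll do a metric check with the fisheye model.

```bash
cat >> h.py <<'E'
def wplane(c,uv,z):
    R=np.array(c["R"]);t=np.array(c["t"]);uv=np.atleast_2d(uv).astype(float)
    D=np.array([0.,0,0,0]);K=np.array([[c["fx"],0,c["cx"]],[0,c["fy"],c["cy"]],[0,0,1.]])
    n=cv2.fisheye.undistortPoints(uv[:,None],K,D)[:,0]
    d=np.c_[n,np.ones(len(n))]@R;o=-R.T@t
    return (o+d*((z-o[2])/d[:,2])[:,None])[:,:2]
def comps(c,mask,z,f,lab,k=6):
    for m in big(mask)[:k]:
        p=np.argwhere(m)[:,::-1];P=f(c,p,z);w,v=np.linalg.eigh(np.cov(P.T))
        print(lab,len(p),p.mean(0).round(1),P.mean(0).round(4),"rect",[np.round(a,3) for a in cv2.minAreaRect(P.astype(np.float32))],"ang",np.degrees(np.arctan2(v[1,1],v[0,1])).round(1))
E
cat > w.py <<'E'
from h import *
def wr(c):
    hsv=cv2.cvtColor(c["pixels"],cv2.COLOR_BGR2HSV).astype(int);H,S,V=hsv[...,0],hsv[...,1],hsv[...,2]
    roi=np.zeros(H.shape,bool);roi[80:275,225:425]=1
    comps(c,((H<14)|(H>170))&(S>90)&(V<125)&roi,.187,wplane,"handle",2)
    comps(c,(S<45)&(V>200)&roi,.132,wplane,"lid",3)
    r=roi.copy();r[:,300:350]&=False;comps(c,(H>18)&(H<32)&(S>110)&r,.012,wplane,"stud",5)
    r=roi.copy();r[:150]=0;r[185:]=0;r[:,:305]=0;r[:,345:]=0;comps(c,(H>17)&(H<32)&(S>110)&r,.036,wplane,"collar",3)
E
python3 -c "
from w import *
wr(dict(np.load('w1.npz')))"
```

```text
handle 1655 [323.5 199.6] [ 0.4937 -0.1585] rect [array([ 0.492, -0.158]), array([0.061, 0.04 ]), np.float64(64.448)] ang -138.2
handle 483 [280.2 103. ] [ 0.5349 -0.0792] rect [array([ 0.533, -0.082]), array([0.027, 0.06 ]), np.float64(88.587)] ang 169.0
lid 1920 [324.9 254.1] [ 0.4324 -0.2107] rect [array([ 0.433, -0.21 ]), array([0.053, 0.062]), np.float64(39.348)] ang 131.7
lid 1316 [397.6 185.9] [ 0.5416 -0.2197] rect [array([ 0.542, -0.22 ]), array([0.044, 0.044]), np.float64(25.168)] ang 64.9
lid 1297 [249.5 189.2] [ 0.44   -0.1016] rect [array([ 0.44 , -0.101]), array([0.044, 0.043]), np.float64(82.618)] ang 98.3
stud 208 [273. 165.] [ 0.4461 -0.1045] rect [array([ 0.439, -0.102]), array([0.07 , 0.054]), np.float64(86.517)] ang 84.1
stud 158 [368.9 162.1] [ 0.5354 -0.207 ] rect [array([ 0.534, -0.212]), array([0.07 , 0.035]), np.float64(16.647)] ang -161.7
stud 36 [350.6 226.8] [ 0.4447 -0.2508] rect [array([ 0.446, -0.25 ]), array([0.029, 0.003]), np.float64(41.086)] ang -137.5
stud 33 [264.7 231.7] [ 0.3559 -0.1557] rect [array([ 0.356, -0.156]), array([0.008, 0.01 ]), np.float64(40.246)] ang 159.2
stud 32 [400.4 154.4] [ 0.5734 -0.2343] rect [array([ 0.573, -0.234]), array([0.004, 0.025]), np.float64(2.226)] ang 87.2
collar 359 [324.3 163.8] [ 0.4968 -0.1571] rect [array([ 0.494, -0.159]), array([0.033, 0.039]), np.float64(36.564)] ang 119.8
```

```bash
python3 - <<'E'
from workcell import bot
from h import *
bot.set_gripper(.55,20)
bot.goto([.490,-.160,.22],down(-50))
bot.line_to([.490,-.160,.154],max_speed=.06)
print(bot.current_contact_force(),bot.current_ft_torque())
bot.set_gripper(0.0,25)
print(bot.current_clock(),bot.current_opening()*92,bot.current_ee_pos(),bot.current_contact_force(),bot.current_ft_torque(),bot.current_joints())
for n in("top","side"):
    c=bot.read_camera(n); cv2.imwrite(f"pics/{n}2.png",c["pixels"])
    if n=="side": cv2.imwrite("pics/s2c.png",cv2.resize(c["pixels"][205:325,280:410],None,fx=4,fy=4))
E
```

```text
[-0.3001551  -0.38653075  0.29754048] [-0.03023845 -0.00229576  0.02361517]
5.6667 19.767703047380877 [ 0.48936237 -0.15917809  0.15396372] [-3.83776122  3.8640604   3.96128325] [ 0.76970054  0.73152439 -0.08819399] [-5.50021475e-01  5.90528068e-02  1.82840084e+00  6.23460442e-04
  1.25655724e+00  3.22292293e-01]
```

View pics/s2c.png

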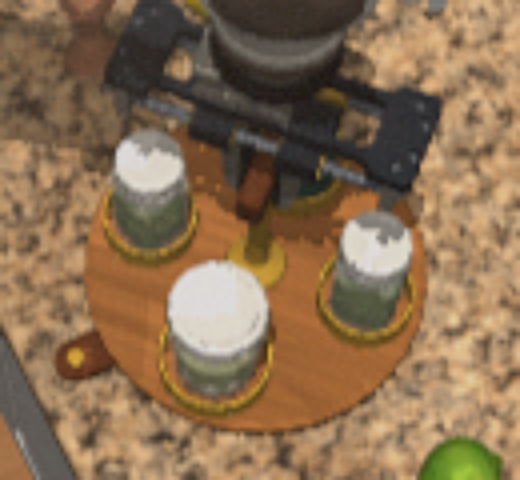

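The fingers hold the bar: the opening stopped at about 18–20 mm, and the side crop shows the handle between them with all four jars upright. Now I'll turn it −42° about the flange axis.

```bash
python3 - <<'E'
from workcell import bot
from h import *
for k in range(1,8):
    q=bot.inverse_kinematics([.4897,-.1597,.154],down(-50-6*k)); bot.set_joints(q)
print(bot.current_clock(),bot.current_opening()*92,bot.current_joints().round(3) if hasattr(bot.current_joints(),'round') else bot.current_joints(),bot.current_contact_force(),bot.current_ft_torque())
for n in("top","side","wrist"):
    c=bot.read_camera(n); cv2.imwrite(f"pics/{n}3.png",c["pixels"]); np.savez(f"{n}3.npz",**c)
    if n!="wrist":
        hsv=cv2.cvtColor(c["pixels"],cv2.COLOR_BGR2HSV).astype(int);H,S,V=hsv[...,0],hsv[...,1],hsv[...,2]
        roi=np.zeros(H.shape,bool)
        if n=="top": roi[165:275,340:450]=1
        else: roi[215:320,285:400]=1
        comps(c,(S<45)&(V>200)&roi,.132,plane,n+" lid",4)
        comps(c,(H>18)&(H<32)&(S>110)&roi,.012,plane,n+" yel",9)
    x=(280,205) if n=="side" else (335,165)
    cv2.imwrite(f"pics/{n}3c.png",cv2.resize(c["pixels"][x[1]:x[1]+115,x[0]:x[0]+130],None,fx=5,fy=5))
E
```

```text
7.5167 19.899041725636206 [-5.500e-01  5.800e-02  1.829e+00  1.000e-03  1.256e+00  1.053e+00] [-3.02666027  4.69162281  3.40834905] [ 0.81648943  0.71315948 -0.03184642]
top lid 2915 [398.6 242.1] [ 0.3891 -0.1513] rect [array([ 0.387, -0.141]), array([0.157, 0.232]), np.float64(62.033)] ang 160.8
top lid 756 [434.9 176.3] [ 0.5756 -0.2572] rect [array([ 0.568, -0.247]), array([0.099, 0.088]), np.float64(87.387)] ang 63.9
top lid 280 [433.9 241.4] [ 0.3923 -0.2477] rect [array([ 0.391, -0.247]), array([0.022, 0.102]), np.float64(57.812)] ang 148.1
top lid 95 [399.9 183.7] [ 0.5526 -0.1582] rect [array([ 0.553, -0.159]), array([0.02 , 0.039]), np.float64(60.188)] ang 151.3
side lid 404 [317.5 267.1] [ 0.4117 -0.1562] rect [array([ 0.411, -0.157]), array([0.057, 0.058]), np.float64(62.38)] ang 153.9
side lid 182 [359.3 281.7] [ 0.4857 -0.2396] rect [array([ 0.485, -0.239]), array([0.034, 0.04 ]), np.float64(62.369)] ang 160.4
side lid 34 [326.7 229.3] [ 0.483  -0.0713] rect [array([ 0.481, -0.073]), array([0.026, 0.015]), np.float64(85.828)] ang 88.2
side yel 230 [374.4 251.1] [ 0.6022
[... 411 characters left out ...]
3, -0.244]), array([0.03, 0.06]), np.float64(54.203)] ang 146.7
side yel 58 [326.4 252.4] [ 0.4786 -0.0798] rect [array([ 0.479, -0.074]), array([0.021, 0.061]), np.float64(16.784)] ang 108.3
side yel 38 [360.2 240.8] [ 0.5823 -0.0924] rect [array([ 0.581, -0.096]), array([0.052, 0.018]), np.float64(63.581)] ang 70.0
side yel 16 [298.5 294. ] [ 0.3535 -0.1545] rect [array([ 0.354, -0.154]), array([0.011, 0.008]), np.float64(63.812)] ang 66.3
side yel 10 [304.6 277.7] [ 0.3892 -0.1199] rect [array([ 0.389, -0.119]), array([0.021, 0.003]), np.float64(63.494)] ang 54.6
side yel 9 [347.  287.3] [ 0.4793 -0.1987] rect [array([ 0.479, -0.199]), array([0.016, 0.004]), np.float64(35.825)] ang -143.6
```

View pics/side3c.png

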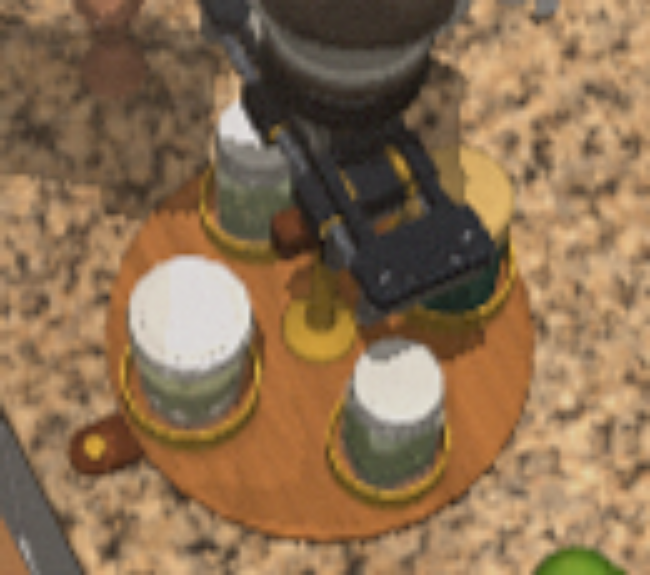

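View pics/top3c.png

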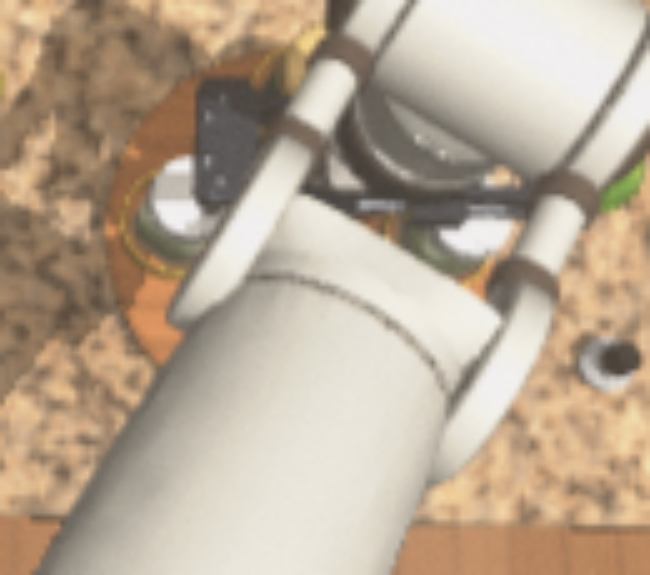

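View pics/wrist3.png

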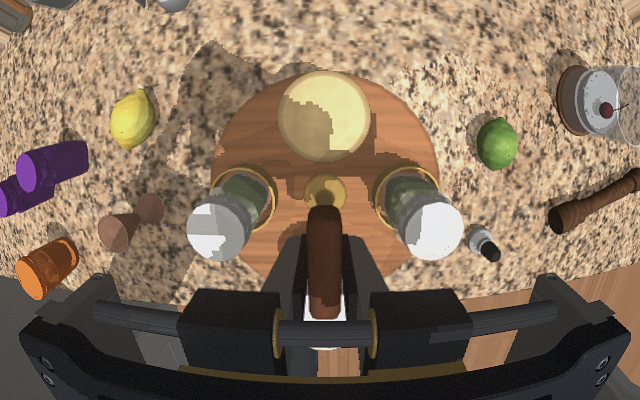

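The turn worked. In side3c the wide jar at (190,350) now faces the tongue, whose stud is at (95,447), and every jar is upright. I'll check the cup itself, since the jar sits loose, by fitting a circle to its brass rim.

```bash
python3 - <<'E'
from h import *
from scipy.optimize import least_squares
c=dict(np.load("side3.npz"));hsv=cv2.cvtColor(c["pixels"],cv2.COLOR_BGR2HSV).astype(int);H,S,V=hsv[...,0],hsv[...,1],hsv[...,2]
m=(H>18)&(H<34)&(S>110)
def fit(x0,x1,y0,y1,z,r):
    k=np.zeros_like(m);k[y0:y1,x0:x1]=m[y0:y1,x0:x1];P=plane(c,np.argwhere(k)[:,::-1],z)
    s=least_squares(lambda v:np.hypot(*(P-v[:2]).T)-v[2],[*P.mean(0),r],loss="soft_l1",f_scale=.002).x
    return s,len(P)
AXs=np.array([.4897,-.160]);print("stud",plane(c,[298.5,294],.012))
for nm,b,r in(("wide",(303,333,272,295),.036),("spice",(345,371,285,306),.031),("spice2",(318,340,235,258),.031)):
  for z in(.056,.05):
    s,n=fit(*b,z,r);v=s[:2]-AXs;print(nm,z,s.round(4),n,np.degrees(np.arctan2(v[1],v[0])).round(1),np.hypot(*v).round(4))
# collar
k=(335,352,262,278);s,n=fit(*k,.036,.015);print("collar",s.round(4),n)
E
```

```text
stud [[ 0.35353886 -0.15447525]]
wide 0.056 [ 0.4101 -0.1591  0.0359] 102 179.4 0.0796
wide 0.05 [ 0.4112 -0.1569  0.0361] 102 177.7 0.0786
spice 0.056 [ 0.4852 -0.239   0.031 ] 87 -93.2 0.0791
spice 0.05 [ 0.4867 -0.2372  0.0311] 87 -92.2 0.0772
spice2 0.056 [ 0.4911 -0.0847  0.0315] 61 88.9 0.0753
spice2 0.05 [ 0.4926 -0.0821  0.0316] 61 87.9 0.0779
collar [ 0.4904 -0.158   0.0146] 165
```

The cup line gives 177.8° and the tongue 177–178.5°, so they agree within about 1°. Now I'll hold, recheck and hand in.

```bash
python3 - <<'E'
from workcell import bot
from h import *
bot.hold(4)
c=bot.read_camera("side")
hsv=cv2.cvtColor(c["pixels"],cv2.COLOR_BGR2HSV).astype(int);H,S,V=hsv[...,0],hsv[...,1],hsv[...,2]
roi=np.zeros(H.shape,bool);roi[215:320,285:400]=1
comps(c,(S<45)&(V>200)&roi,.132,plane,"lid",2)
print(bot.current_clock(),bot.current_opening()*92,np.abs(bot.current_joint_vel()).max(),bot.current_contact_force())
bot.job_done()
E
```

```text
lid 403 [317.8 267.3] [ 0.412  -0.1571] rect [array([ 0.411, -0.157]), array([0.057, 0.058]), np.float64(62.38)] ang -149.1
lid 182 [359.7 281.7] [ 0.4865 -0.24  ] rect [array([ 0.486, -0.24 ]), array([0.033, 0.041]), np.float64(74.363)] ang 159.9
11.7167 19.8603935632363 0.0015684388279709163 [-4.21314719  3.8934592   4.01445059]
the job is handed in; nothing more can be done
```

I gripped the carousel's handle and turned it 42° clockwise. The wide glass jar now stands at the front, in line with the tongue. I held it there for 4 s and handed the job in at 11.7 s, still gripping the handle.

- **Alignment:** the line through the two spice-jar cups puts the wide jar's cup at about 177.8°. The tongue measures 177–178.5°, depending on which axis estimate I use. They agree to about 1°, which is as fine as these measurements go. Fitting the wide cup's own rim gave 177.7–179.4°, depending on the rim height assumed, so it's the least certain check.
- **Stillness:** after the hold, the jar lids' measured positions differed by about 1 mm (0.3 pixel) from just after the turn. That may be image noise or slight settling. The arm itself was still, with joint speeds below 0.002 rad/s.
- **Grip and forces:** the fingers hold the bar at a reading of about 20 mm. Contact force readings, checked before and after the moves, were about 7 N.
- **Surroundings:** the pictures taken after the turn show all jars upright in their cups. The bystanders in view look undisturbed, though I didn't measure their positions before and after.

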